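Load the spectrometer's measuring rack in order

TASK

Move all four sample pots from the white storage tray into the four compartments of the grey metal measuring rack, one pot to a compartment, in the same order counted from the purple ends: the pot nearest the tray's purple handle goes into the compartment next to the rack's purple block, and so on along the row. Do not tip any pot over, and leave each one standing upright on the floor of its compartment.

Things in the scene. Friction and masses are not known exactly. Their poses are not given: they have to be found in the camera images.
- pot_red: Loose sample pot: white cylinder 40 mm in diameter with a red screw cap (42 mm in diameter, top 14 mm) and a red band; 62 mm tall over all, 0.06 to 0.12 kg. Origin at the centre of its underside, z up its axis. At the start it stands upright on the red pad of the white storage tray.
- pot_yellow: Loose sample pot: white cylinder 40 mm in diameter with a yellow screw cap (42 mm in diameter, top 14 mm) and a yellow band; 62 mm tall over all, 0.06 to 0.12 kg. Origin at the centre of its underside, z up its axis. At the start it stands upright on the yellow pad of the white storage tray.
- pot_green: Loose sample pot: white cylinder 40 mm in diameter with a green screw cap (42 mm in diameter, top 14 mm) and a green band; 62 mm tall over all, 0.06 to 0.12 kg. Origin at the centre of its underside, z up its axis. At the start it stands upright on the green pad of the white storage tray.
- pot_blue: Loose sample pot: white cylinder 40 mm in diameter with a blue screw cap (42 mm in diameter, top 14 mm) and a blue band; 62 mm tall over all, 0.06 to 0.12 kg. Origin at the centre of its underside, z up its axis. At the start it stands upright on the blue pad of the white storage tray.
- pad_red: Fixed red pad, 56 x 56 x 4 mm, on the white storage tray (top 12 mm above the table) under the pot of the same colour. Origin: centre of its underside. The four pads form a straight row at 66 mm pitch in a varying colour order; the +y axis of each points along the row to the tray end with the purple handle (a bow 41 mm tall, 51 mm past the last pad), x lies across the row.
- pad_yellow: Fixed yellow pad, 56 x 56 x 4 mm, on the white storage tray (top 12 mm above the table) under the pot of the same colour. Origin: centre of its underside. The four pads form a straight row at 66 mm pitch in a varying colour order; the +y axis of each points along the row to the tray end with the purple handle (a bow 41 mm tall, 51 mm past the last pad), x lies across the row.
- pad_green: Fixed green pad, 56 x 56 x 4 mm, on the white storage tray (top 12 mm above the table) under the pot of the same colour. Origin: centre of its underside. The four pads form a straight row at 66 mm pitch in a varying colour order; the +y axis of each points along the row to the tray end with the purple handle (a bow 41 mm tall, 51 mm past the last pad), x lies across the row.
- pad_blue: Fixed blue pad, 56 x 56 x 4 mm, on the white storage tray (top 12 mm above the table) under the pot of the same colour. Origin: centre of its underside. The four pads form a straight row at 66 mm pitch in a varying colour order; the +y axis of each points along the row to the tray end with the purple handle (a bow 41 mm tall, 51 mm past the last pad), x lies across the row.
- rack: Fixed grey metal measuring rack, 74 x 268 mm, with four compartments in a row along its y axis, centred at y = -99, -33, 33, 99 mm, x = 0. Each is 62 x 62 mm inside, with a dark floor 6 mm above the table and wall tops 14 mm above the table. Origin: centre of its underside, on the table; z up. Rack and tray each stand left or right, turned a little.
- flag: Fixed purple block, 66 mm across the rack, 30 mm along it, 42 mm tall, at one end of the measuring rack: at y = +150 or -150 mm in the rack frame. It marks the first compartment, whose centre is 51 mm from the block's centre. A like block in plain grey stands at the other end. Origin: centre of its underside.

How it is judged:
By the outcome, as a careful person would: the job done as asked, in the order asked, and still so for the second after the job is handed in, with the robot touching nothing.
It also fails if it takes over 99 s, if anything falls off the work surface, if the arm or the gripper's body presses on something with over 40 N, if the wrist force passes 120 N, or if a joint passes its speed limit or range.

ROBOT

A 7-joint arm with a two-finger parallel gripper is mounted at the origin on the work surface. World frame = base frame: x ahead of the robot, y to its left, z up, the work surface at z = 0. Lengths are in mm, angles in rad, forces in N, time in s.
With the tool pointing down it reaches from about 400 to 875 mm from the base axis. Payload 4.4 kg.
Tool frame: the origin (TCP) lies between the finger pads; the fingertips stand 8 mm ahead of it and the grasp point (between the pads) lies 11 mm behind it; z points along the fingers, y is the direction in which the jaws open and shut (so a half turn about z gives the same grasp; the last joint's range is limited). The gripper opens to 85 mm and grips with 20 to 120 N. Pads are 22 mm wide; open, the fingers measure 114 mm over their backs; the gripper's body (76 mm by 85 mm) begins 54 mm behind the grasp point. The pads swing forward as they close: fully open they stand 13 mm farther back than shut.
Start: joints at [-1.324, 0.628, 0.038, 1.517, -0.027, 0.996, -0.02], TCP at [199.997, 618.481, 239.313] pointing down, gripper open.
Joint ranges: [-3.06, 3.06], [-0.37, 2.12], [-1.25, 1.32], [0.18, 2.47], [-1.1, 4.24], [0.23, 1.98], [-2.94, 2.94]. Speed limits (rad/s): [2.57, 2.57, 3.14, 3.14, 3.14, 3.14, 3.14].

INTERFACE

Orientations are given as a unit quaternion [x, y, z, w].
In Python, from workcell import r gives the robot as it stands. The module is installed in compiled form; this text tells all that it offers.
- The arm moves only by the tool move_arm, never from a script. Its argument "plan" is a list of rows, each a list of 3 entries, a list of its own where there are three numbers: the shift along the tool's x, y, z in cm, then the turn, a rotation vector about the tool's x, y, z in rad, then the opening, from -1 (shut) to 1 (fully open). A call has 1 to 20 rows; each row is the pose to reach, as a shift and turn from the pose measured when the call began, along the tool's axes at that moment; what a row does not reach only later rows make up. A row lasts 1/10 s, in which the tool goes at most 50 mm and 8.59 degrees, less where a joint would pass 70% of its speed; a pose out of reach is approached as far as the arm can. A call with a gripper value outside its range is refused whole. The fingers move at their own pace and stop on an object; the grip force is fixed at half the most. Time passes only in rows, so rows that repeat a pose let the fingers close. It gives the time, the measured TCP pose, the force and the opening at its end, in the units of the state.
- r.state(): the state, without advancing time (a new reading comes with each control period).
- r.snapshot(name): name is "scene" or "side" or "wrist"; returns a dict with "frame" (400x640x3 uint8, red, green, blue), "fx", "fy", "cx", "cy" (pixels), "distortion" ([k1, k2, p1, p2, k3] as OpenCV has them; the pictures are not rectified), "xyz" and "rotation" of the camera in the world. Camera axes: x right, y down, z forward; pixel columns grow to the right and rows downward; lengths in mm; the calibration is good to about 2 mm. A picture is of the moment at which its call begins. There is no depth.
- r.sign_off(): hands the job in, once; it reports no verdict.
The state is a dict: "time_s": time; "q": joint angles; "qd": joint speeds; "joint_efforts": joint torques, N m; "ee_pos": TCP position; "eef_rot": TCP orientation; "contact_force": force on the tool from outside, world axes, zero at the start; "ft_torque": the same for the moment, N m; "finger_gap": finger opening in mm.
Only numpy, scipy, OpenCV 4.12 (cv2) and the standard library are available. Lean on these libraries where they do the work, as an engineer would, in place of code of your own. Each camera call takes 0.05 s, during which the arm holds its last target.

## Working session

There is one attempt and no reset: what is moved stays moved. The work goes in short steps, Python scripts to look and compute and a tool call to move; the robot and the scene stay as the last step left them, time stands still between calls to the robot, and variables do not carry over. Pictures are saved under pics/ and viewed, and the job is handed in when it is done.

Besides the shell and the picture viewer there is one more tool, called after ">>>" by a JSON object that holds its "name" and its "arguments". move_arm: Moves the arm, as the interface text tells. Its arguments: {"type":"object","properties":{"plan":{"type":"array","items":{"type":"array"}}},"required":["plan"]}

```bash
mkdir -p pics
python3 - <<'E'
from workcell import r
import cv2
s=r.state(); print(s)
for n in ["scene","side","wrist"]:
    d=r.snapshot(n); cv2.imwrite(f"pics/{n}0.png",d["frame"][:,:,::-1])
    print(n,{k:v for k,v in d.items() if k!="frame"})
E
```

```text
{'time_s': 0.0, 'q': array([-1.32381396,  0.62934436,  0.03845584,  1.51840828, -0.02701939,
        0.99630832, -0.02002969]), 'qd': array([-0.00094306,  0.00082569,  0.00072251,  0.00019614, -0.00225948,
        0.00186743,  0.00129652]), 'joint_efforts': array([ 9.13660788e-04, -5.63395536e+01,  1.22640576e+00, -1.93447959e+01,
        1.10115673e-02,  1.05022584e-02, -1.33991873e-05]), 'ee_pos': array([199.78988776, 617.86591636, 238.37760692]), 'eef_rot': array([ 1.55780253e-01,  9.87791254e-01, -9.64487377e-04, -1.42694667e-04]), 'contact_force': array([ 0.04035515, -1.14268601, -1.01323053]), 'ft_torque': array([ 0.0021999 ,  0.03231131, -0.02056212]), 'finger_gap': 85.30951604141751}
scene {'fx': 411.6885163102084, 'fy': 411.6885163102084, 'cx': 323.5031606445614, 'cy': 206.36875464897224, 'distortion': array([-0.08765327,  0.        ,  0.        ,  0.        ,  0.        ]), 'xyz': array([1190.74292663,   -8.60633757,  641.83672941]), 'rotation': array([ 0.65381394,  0.63488877, -0.29165779, -0.29048118])}
side {'fx': 454.6956833990438, 'fy': 454.6956833990438, 'cx': 316.23735882554996, 'cy': 205.5497386743172, 'distortion': array([-0.11929596,  0.        ,  0.        ,  0.        ,  0.        ]), 'xyz': array([ 261.5114972 , -717.38407904,  743.51571068]), 'rotation': array([ 0.90250229, -0.16458347,  0.06865289, -0.39203147])}
wrist {'fx': 320.3572560194715, 'fy': 320.3572560194715, 'cx': 314.3279714960071, 'cy': 201.42169978839223, 'distortion': array([-0.05026535,  0.        ,  0.        ,  0.        ,  0.        ]), 'xyz': array([122.7776162 , 642.51145391, 373.15220019]), 'rotation': array([0.79864126, 0.58055045, 0.09249982, 0.12875211])}
```

View pics/scene0.png

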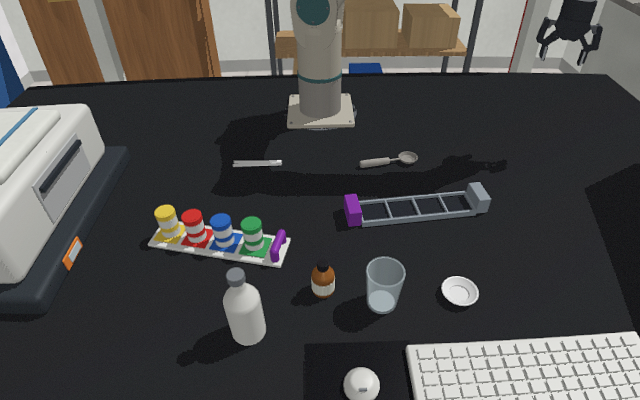

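View pics/side0.png

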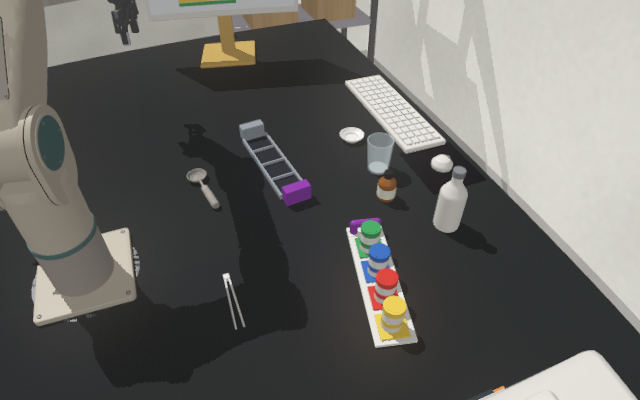

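View pics/wrist0.png

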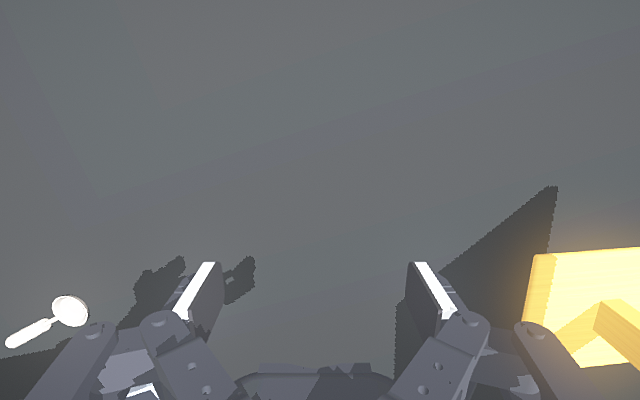

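Scene and side views show the tray (pixels 150–290, 205–265 in scene) with the order from the purple handle green, blue, red, yellow. The rack's purple block is at scene (353,209) and its grey block at (478,198). I'll zoom in to measure them.

Run:
```python
import cv2
a=cv2.imread("pics/scene0.png")
cv2.imwrite("pics/sc_tray.png",cv2.resize(a[195:275,140:300],None,fx=5,fy=5,interpolation=cv2.INTER_CUBIC))
cv2.imwrite("pics/sc_rack.png",cv2.resize(a[175:235,338:498],None,fx=5,fy=5,interpolation=cv2.INTER_CUBIC))
b=cv2.imread("pics/side0.png")
cv2.imwrite("pics/sd_tray.png",cv2.resize(b[205:355,335:425],None,fx=4,fy=4,interpolation=cv2.INTER_CUBIC))
cv2.imwrite("pics/sd_rack.png",cv2.resize(b[115:210,230:320],None,fx=6,fy=6,interpolation=cv2.INTER_CUBIC))
```

```text
(no output)
```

View pics/sc_tray.png

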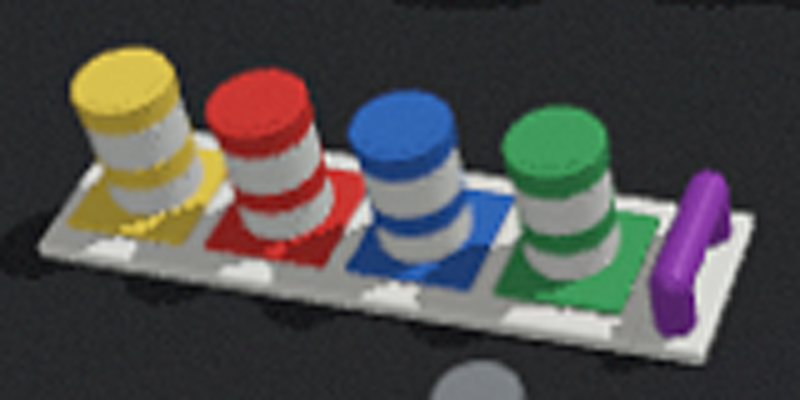

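View pics/sc_rack.png

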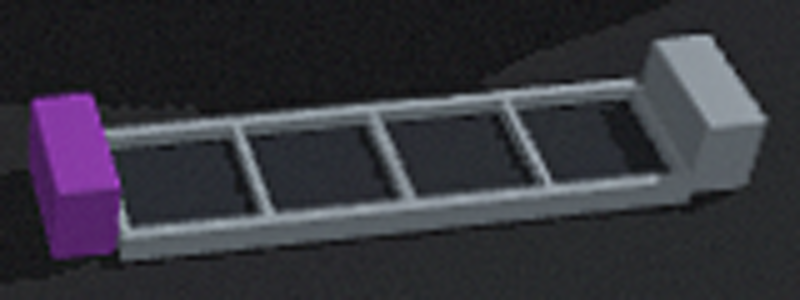

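View pics/sd_tray.png

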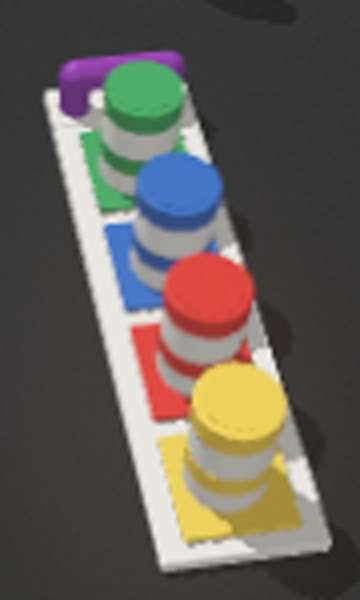

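View pics/sd_rack.png

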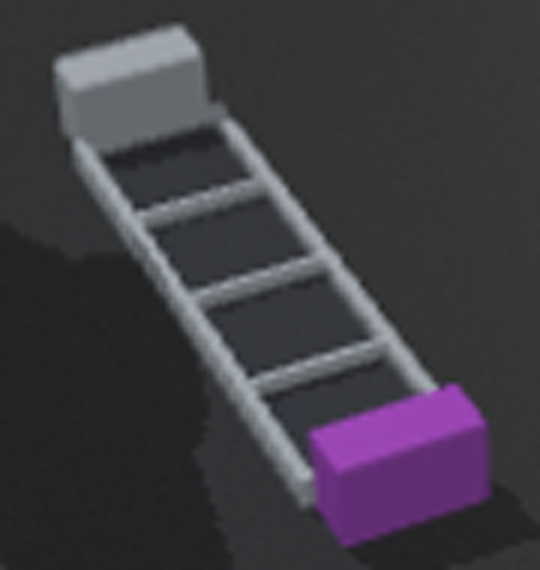

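```bash
cat > h.py <<'E'
import numpy as np, cv2
from scipy.spatial.transform import Rotation as R
from scipy.optimize import least_squares
CAM={'scene':dict(f=411.6885163102084,cx=323.5031606445614,cy=206.36875464897224,k=-0.08765327,t=[1190.74292663,-8.60633757,641.83672941],q=[0.65381394,0.63488877,-0.29165779,-0.29048118]),
'side':dict(f=454.6956833990438,cx=316.23735882554996,cy=205.5497386743172,k=-0.11929596,t=[261.5114972,-717.38407904,743.51571068],q=[0.90250229,-0.16458347,0.06865289,-0.39203147])}
def proj(c,P,full=None):
    if full is not None:
        f,cx,cy,k,t,q=full['fx'],full['cx'],full['cy'],full['distortion'][0],full['xyz'],full['rotation']
    else:
        c=CAM[c];f,cx,cy,k,t,q=c['f'],c['cx'],c['cy'],c['k'],c['t'],c['q']
    Rm=R.from_quat(q).as_matrix().T; P=np.atleast_2d(np.array(P,float))
    rv=cv2.Rodrigues(Rm)[0]; tv=-Rm@np.array(t)
    return cv2.projectPoints(P,rv,tv,np.array([[f,0,cx],[0,f,cy],[0,0,1]]),np.array([k,0,0,0,0.]))[0][:,0]
def unc(pts,s,ox,oy):
    return (np.array(pts,float)+.5)/s-.5+[ox,oy]
E
cat > fit.py <<'E'
from h import *
T={'scene':unc([(556,143),(403,126),(259,104),(125,82)],5,140,195),'side':unc([(145,90),(179,184),(209,288),(239,401)],4,335,205)}
K={'scene':unc([(33,100),(93,94),(121,188),(62,195),(652,42),(712,36),(766,118),(709,130)],5,338,175),
   'side':unc([(311,434),(455,386),(488,424),(340,472),(56,66),(183,28),(205,55),(70,92)],6,230,115)}
def frame(p): 
    x,y,th=p; s=np.array([np.cos(th),np.sin(th),0]); return np.array([x,y,0.]),s,np.array([s[1],-s[0],0]) # s: to purple, n: across (x axis if s=+y)
def caps(p):
    o,s,n=frame(p); return [o+s*d+[0,0,74] for d in (99,33,-33,-99)]
def blocks(p):
    o,s,n=frame(p); L=[]
    # scene order: purple far-left.. generic corners
    for d,sg in ((150,1),(-150,1)):
        c=[o+s*(d+a*15)+n*(b*33)+[0,0,42] for a in(1,-1) for b in (1,-1)]
        L.append(c)
    return L
def run(fn,x0,cams):
    return least_squares(lambda p:np.concatenate([fn(p,c) for c in cams]).ravel(),x0,x_scale=[10,10,.1],loss='soft_l1')
tf=lambda p,c: proj(c,caps(p))-T[c]
from scipy.optimize import linear_sum_assignment as lsa
def kf(p,c):
    out=[]
    for i,b in enumerate(blocks(p)):
        q=proj(c,b); m=K[c][4*i:4*i+4]; D=np.linalg.norm(q[:,None]-m[None],axis=2); a,bb=lsa(D); e=np.zeros((4,2)); e[bb]=q[a]-m[bb]; out.append(e)
    return np.vstack(out)
for nm,fn,x0 in (('tray',tf,[650,-250,1.5]),('rack',kf,[550,80,-1.5])):
    for cs in (['scene'],['side'],['scene','side']):
        s=run(fn,x0,cs); print(nm,cs,s.x.round(3),'rms',np.sqrt(np.mean(s.fun**2)).round(2)); 
    print(s.fun.reshape(-1,2).round(1).tolist())
    o,S,n=frame(s.x); print([(o+S*d)[:2].round(1).tolist() for d in (99,33,-33,-99)])
E
python3 fit.py
```

```text
tray ['scene'] [ 570.973 -242.358    1.331] rms 0.72
tray ['side'] [ 570.857 -241.042    1.337] rms 0.75
tray ['scene', 'side'] [ 570.869 -241.769    1.334] rms 0.77
[[0.8, 0.7], [0.8, -0.4], [0.2, -0.4], [-1.4, -0.2], [0.9, -0.7], [-0.6, -0.2], [-0.4, 0.4], [0.7, 1.7]]
[[594.1, -145.5], [578.6, -209.7], [563.1, -273.8], [547.7, -338.0]]
rack ['scene'] [485.152 214.139  -1.459] rms 0.56
rack ['side'] [483.674 215.292  -1.459] rms 0.47
rack ['scene', 'side'] [484.117 214.644  -1.458] rms 0.55
[[-0.5, -0.4], [0.4, -0.5], [0.8, -0.1], [-1.1, -0.1], [0.1, -0.8], [-0.1, -0.8], [1.1, 0.5], [0.2, -0.6], [-0.3, -0.2], [0.7, -0.4], [0.8, 0.4], [0.0, 0.9], [-0.6, -0.6], [0.1, -0.2], [0.3, 0.4], [0.7, 0.3]]
[[495.2, 116.3], [487.8, 181.9], [480.4, 247.4], [473.0, 313.0]]
```

```bash
cat >> h.py <<'E'
def tri(meas,z,full=None):
    f=lambda p:np.concatenate([proj(c,[[p[0],p[1],z]])[0]-m for c,m in meas.items()])
    s=least_squares(f,[550,-200]); return s.x,s.fun
def goto(st,x,y,z,jaw):
    """rows needed: shift (cm, tool axes now) and rotvec for TCP at x,y,z, pointing down, tool y at angle jaw (mod pi, nearest)"""
    Rc=R.from_quat(st['eef_rot']); best=None
    for j in (jaw,jaw+np.pi):
        yy=np.array([np.cos(j),np.sin(j),0]); zz=np.array([0,0,-1.]); xx=np.cross(yy,zz)
        Rt=R.from_matrix(np.c_[xx,yy,zz]); rv=(Rc.inv()*Rt).as_rotvec()
        if best is None or np.linalg.norm(rv)<np.linalg.norm(best): best=rv
    return (Rc.inv().apply(np.array([x,y,z])-st['ee_pos'])/10).round(2).tolist(), best.round(3).tolist()
E
python3 - <<'E'
from fit import *
for i,n in enumerate(['green','blue','red','yellow']):
    x,e=tri({c:T[c][i] for c in T},74); print(n,x.round(1),e.round(1))
from workcell import r
s=r.state(); print(goto(s,594.1,-145.5,150,-.237));
E
```

```text
tray ['scene'] [ 570.973 -242.358    1.331] rms 0.72
tray ['side'] [ 570.857 -241.042    1.337] rms 0.75
tray ['scene', 'side'] [ 570.869 -241.769    1.334] rms 0.77
[[0.8, 0.7], [0.8, -0.4], [0.2, -0.4], [-1.4, -0.2], [0.9, -0.7], [-0.6, -0.2], [-0.4, 0.4], [0.7, 1.7]]
[[594.1, -145.5], [578.6, -209.7], [563.1, -273.8], [547.7, -338.0]]
rack ['scene'] [485.152 214.139  -1.459] rms 0.56
rack ['side'] [483.674 215.292  -1.459] rms 0.47
rack ['scene', 'side'] [484.117 214.644  -1.458] rms 0.55
[[-0.5, -0.4], [0.4, -0.5], [0.8, -0.1], [-1.1, -0.1], [0.1, -0.8], [-0.1, -0.8], [1.1, 0.5], [0.2, -0.6], [-0.3, -0.2], [0.7, -0.4], [0.8, 0.4], [0.0, 0.9], [-0.6, -0.6], [0.1, -0.2], [0.3, 0.4], [0.7, 0.3]]
[[495.2, 116.3], [487.8, 181.9], [480.4, 247.4], [473.0, 313.0]]
green [ 591.6 -147.2] [ 0.1 -0.1  0.1  0.1]
blue [ 579.5 -211. ] [ 0.1 -0.1  0.1  0.1]
red [ 564.1 -273.7] [ 0.2 -0.   0.1  0.1]
yellow [ 548.2 -334.6] [ 0.1 -0.1  0.1  0.1]
([-61.01, -60.5, 8.95], [-0.001, 0.001, 1.495])
```

>>> {"name": "move_arm", "arguments": {"plan": [[[-3,-3,0],[0,0,0.08],1],[[-6.5,-6.4,0.5],[0,0,0.16],1],[[-10,-10,1],[0,0,0.25],1],[[-13.5,-13.4,1.5],[0,0,0.33],1],[[-17,-16.8,2],[0,0,0.42],1],[[-20.5,-20.2,2.5],[0,0,0.5],1],[[-24,-23.7,3],[0,0,0.59],1],[[-27.5,-27.1,3.5],[0,0,0.67],1],[[-31,-30.6,4],[0,0,0.76],1],[[-34.5,-34,4],[0,0,0.84],1],[[-38,-37.5,4],[0,0,0.93],1],[[-41.5,-41,4],[0,0,1.02],1],[[-45,-44.4,4],[0,0,1.1],1],[[-48.5,-47.9,4],[0,0,1.19],1],[[-52,-51.4,4],[0,0,1.27],1],[[-55.5,-54.9,4],[0,0,1.36],1],[[-59,-58.4,4],[0,0,1.44],1],[[-61,-60.5,4],[0,0,1.495],1],[[-61,-60.5,4],[0,0,1.495],1],[[-61,-60.5,4],[0,0,1.495],1]]}}

```text
time_s: 2.15
ee_pos: [593.6, -145.4, 198.9]
eef_rot: [0.786, 0.618, -0.001, -0.0]
contact_force: [-0.9, 0.7, 0.9]
finger_gap: 85.5
```

Run:
```python
from h import *
from workcell import r
s=r.state(); print(s['time_s'],s['q'].round(3),s['ee_pos'],s['eef_rot'].round(4),s['contact_force'])
d=r.snapshot('wrist'); cv2.imwrite("pics/wrist1.png",d["frame"][:,:,::-1]); print(d['xyz'],d['rotation'])
for x,y,c in ((591.6,-147.2,(0,255,0)),(579.5,-211,(255,0,0))):
    p=proj(None,[[x,y,74]],d)[0]; print(p)
```

```text
2.15 [-0.064  0.653  0.425  1.681 -0.329  0.881  0.257] [ 593.55449464 -145.44227582  198.8501498 ] [ 7.859e-01  6.183e-01 -9.000e-04 -3.000e-04] [-0.88208271  0.68786804  0.9110974 ]
[612.59413753 -67.35530829 333.42603852] [ 0.98015113 -0.11732568 -0.02056791  0.15847844]
[313.50240204 197.28013093]
[317.20253006 264.80811836]
```

View pics/wrist1.png

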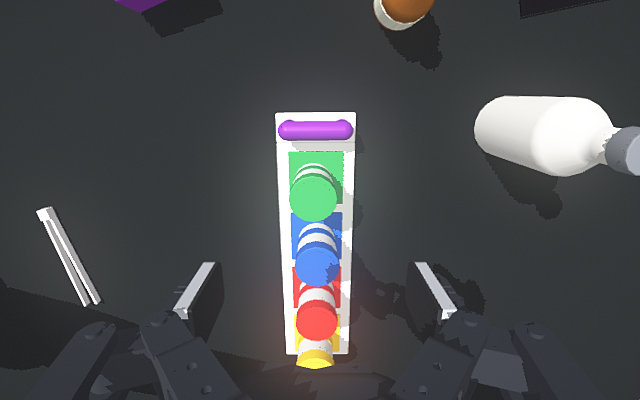

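The wrist view shows the row vertical and centred between the jaws. The green cap is at (313,198), against a prediction of (313.5,197), and blue is at (317,266), against (317,265). The estimates agree, so I'll descend on green.

Run:
```python
from h import *
from workcell import r
s=r.state(); print(goto(s,591.6,-147.2,31,-.237));
```

```text
([-0.34, -0.08, 16.79], [-0.002, 0.0, 0.001])
```

>>> {"name": "move_arm", "arguments": {"plan": [[[-0.3,-0.1,4],[0,0,0],1],[[-0.3,-0.1,8],[0,0,0],1],[[-0.3,-0.1,11],[0,0,0],1],[[-0.3,-0.1,13.5],[0,0,0],1],[[-0.3,-0.1,15.5],[0,0,0],1],[[-0.3,-0.1,16.8],[0,0,0],1],[[-0.3,-0.1,16.8],[0,0,0],1],[[-0.3,-0.1,16.8],[0,0,0],1],[[-0.3,-0.1,16.8],[0,0,0],-1],[[-0.3,-0.1,16.8],[0,0,0],-1],[[-0.3,-0.1,16.8],[0,0,0],-1],[[-0.3,-0.1,16.8],[0,0,0],-1],[[-0.3,-0.1,16.8],[0,0,0],-1],[[-0.3,-0.1,16.8],[0,0,0],-1]]}}

```text
time_s: 3.6
ee_pos: [591.7, -146.7, 31.8]
eef_rot: [0.785, 0.619, -0.0, -0.0]
contact_force: [-1.3, 1.5, 6.4]
finger_gap: 39.4
```

Run:
```python
from h import *
from workcell import r
s=r.state(); print(s['time_s'],s['q'].round(3),s['ee_pos'],s['contact_force'],s['finger_gap'])
print(goto(s,591.6,-147.2,111,-.237),goto(s,495.2,116.3,111,.113),goto(s,495.2,116.3,27,.113))
```

```text
3.6 [ 0.016  0.874  0.298  1.779 -0.442  0.556  0.357] [ 591.7226387  -146.74284235   31.80587835] [-1.31745039  1.49709639  6.38382772] 39.44660742467433
([-0.05, -0.01, -7.92], [-0.001, -0.0, 0.001]) ([23.32, -15.54, -7.9], [-0.001, -0.0, -0.349]) ([23.32, -15.53, 0.5], [-0.001, -0.0, -0.349])
```

>>> {"name": "move_arm", "arguments": {"plan": [[[0,0,-1.5],[0,0,0],-1],[[0,0,-4.5],[0,0,0],-1],[[0,0,-8],[0,0,0],-1],[[1.5,-1,-9],[0,0,-0.03],-1],[[4.5,-3,-9],[0,0,-0.07],-1],[[8,-5.3,-9],[0,0,-0.12],-1],[[11.5,-7.7,-9],[0,0,-0.17],-1],[[15,-10,-9],[0,0,-0.23],-1],[[18.5,-12.3,-9],[0,0,-0.28],-1],[[21.3,-14.2,-9],[0,0,-0.32],-1],[[22.8,-15.2,-8.5],[0,0,-0.349],-1],[[23.3,-15.5,-8],[0,0,-0.349],-1],[[23.3,-15.5,-8],[0,0,-0.349],-1],[[23.3,-15.5,-8],[0,0,-0.349],-1]]}}

```text
time_s: 5.0
ee_pos: [496.2, 114.0, 111.9]
eef_rot: [0.667, 0.745, -0.001, 0.0]
contact_force: [0.7, 0.0, -1.5]
finger_gap: 39.3
```

Run:
```python
from h import *
from workcell import r
s=r.state(); print(s['time_s'],s['q'].round(3),s['ee_pos'],s['contact_force'],s['finger_gap'])
print(goto(s,495.2,116.3,27,.113))
for n in ('scene','side'):
    d=r.snapshot(n); 
    a=d['frame'][:,:,::-1]; 
    a=a[120:280,250:510] if n=='scene' else a[90:290,200:460]
    cv2.imwrite(f"pics/{n}2.png",cv2.resize(a,None,fx=3,fy=3 if n=='scene' else 2.9))
```

```text
5.0 [-0.48   0.646  0.297  2.027 -0.361  0.52   0.187] [496.17956997 113.99908767 111.86075038] [ 0.66197206  0.04319201 -1.46440949] 39.31173837761652
([0.25, -0.06, 8.49], [-0.001, 0.001, -0.003])
```

View pics/scene2.png

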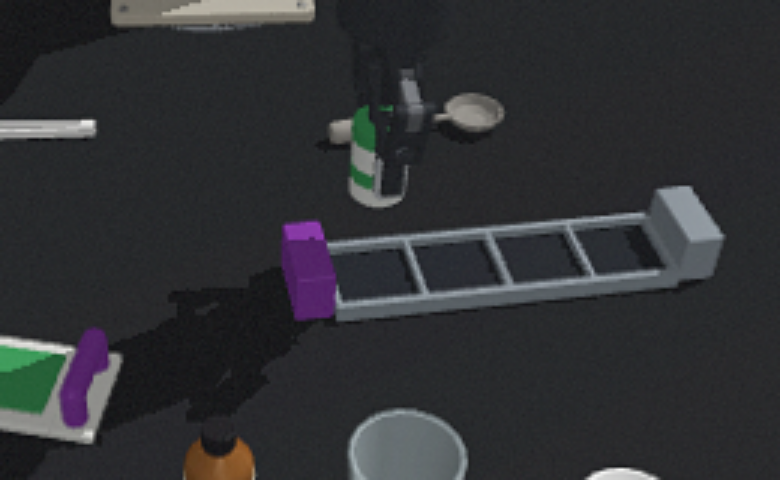

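View pics/side2.png

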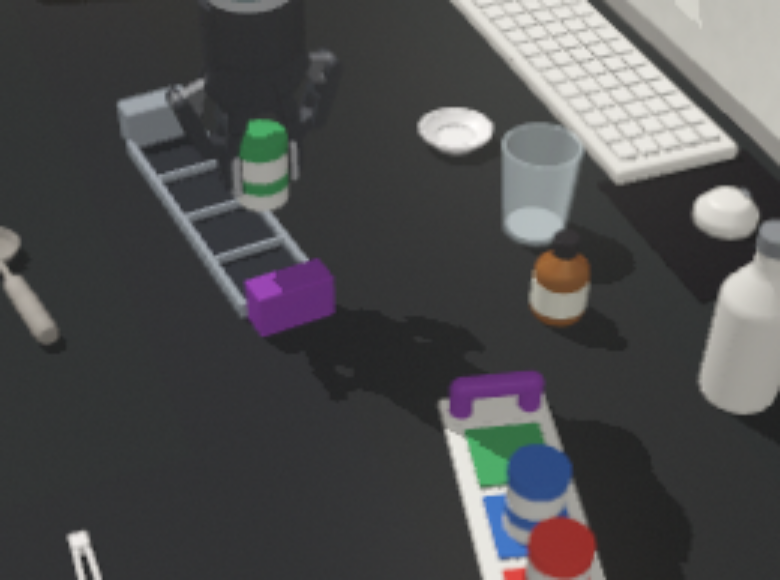

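Both views show green upright in the grip, over the first compartment. Lowering, releasing and rising.

>>> {"name": "move_arm", "arguments": {"plan": [[[0.2,-0.1,2.5],[0,0,0],-1],[[0.25,-0.1,5],[0,0,0],-1],[[0.25,-0.1,6.8],[0,0,0],-1],[[0.25,-0.1,7.8],[0,0,0],-1],[[0.25,-0.1,8.3],[0,0,0],-1],[[0.25,-0.1,8.6],[0,0,0],-1],[[0.25,-0.1,8.6],[0,0,0],-1],[[0.25,-0.1,8.6],[0,0,0],-1]]}}

```text
time_s: 5.9
ee_pos: [495.5, 116.3, 26.7]
eef_rot: [0.667, 0.745, 0.0, 0.0]
contact_force: [0.4, -1.0, -0.5]
finger_gap: 39.4
```

>>> {"name": "move_arm", "arguments": {"plan": [[[0,0,0],[0,0,0],1],[[0,0,0],[0,0,0],1],[[0,0,0],[0,0,0],1],[[0,0,0],[0,0,0],1],[[0,0,0],[0,0,0],1],[[0,0,-1.5],[0,0,0],1],[[0,0,-5],[0,0,0],1],[[0,0,-9],[0,0,0],1],[[0,0,-10],[0,0,0],1],[[0,0,-10],[0,0,0],1]]}}

```text
time_s: 6.9
ee_pos: [496.6, 116.8, 128.2]
eef_rot: [0.667, 0.745, 0.002, 0.001]
contact_force: [-0.2, -0.5, -0.2]
finger_gap: 85.3
```

Run:
```python
from h import *
from workcell import r
s=r.state(); print(s['time_s'],s['q'].round(3),s['ee_pos'],s['contact_force'],s['finger_gap'])
print(goto(s,579.5,-211,130,-.237),goto(s,579.5,-211,31,-.237))
```

```text
6.9 [-0.502  0.619  0.322  2.019 -0.356  0.553  0.179] [496.5783373  116.7644395  128.18114411] [-0.24867733 -0.51585657 -0.2113348 ] 85.30817512964153
([-33.49, 4.64, -0.17], [0.004, -0.001, 0.347]) ([-33.49, 4.6, 9.73], [0.004, -0.001, 0.347])
```

>>> {"name": "move_arm", "arguments": {"plan": [[[-1.5,0.2,0],[0,0,0.02],1],[[-4.5,0.6,0],[0,0,0.05],1],[[-8.5,1.2,0],[0,0,0.09],1],[[-12.5,1.7,0],[0,0,0.13],1],[[-16.5,2.3,0],[0,0,0.17],1],[[-20.5,2.8,0],[0,0,0.21],1],[[-24.5,3.4,0],[0,0,0.25],1],[[-28.5,3.9,0],[0,0,0.29],1],[[-31.5,4.4,0],[0,0,0.33],1],[[-33,4.6,0],[0,0,0.347],1],[[-33.5,4.6,0],[0,0,0.347],1],[[-33.5,4.6,0],[0,0,0.347],1],[[-33.5,4.6,0],[0,0,0.347],1]]}}

```text
time_s: 8.2
ee_pos: [578.7, -208.9, 127.7]
eef_rot: [0.785, 0.619, 0.002, -0.0]
contact_force: [0.3, 0.0, 0.6]
finger_gap: 85.5
```

Run:
```python
from h import *
from workcell import r
s=r.state(); print(s['time_s'],s['ee_pos'],s['finger_gap'])
print(goto(s,579.5,-211,31,-.237))
out=[]
for n in ('scene','side','wrist'):
    d=r.snapshot(n); cv2.imwrite(f"pics/{n}3.png",d['frame'][:,:,::-1])
for n,x,y in (('blue',579.5,-211),('red',564.1,-273.7),('yellow',548.2,-334.6)): print(n,proj(None,[[x,y,74]],d)[0].round(1))
```

```text
8.2 [ 578.70839785 -208.87284579  127.72380287] 85.51799617158028
([-0.22, 0.11, 9.67], [0.002, -0.003, 0.002])
blue [316.2 230.7]
red [315.5 314.7]
yellow [313.8 381.5]
```

View pics/wrist3.png

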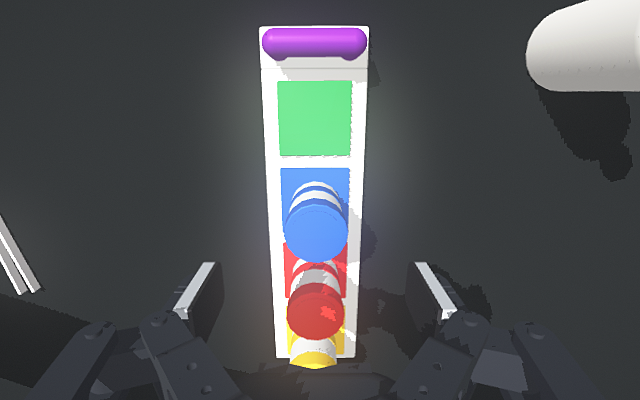

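View pics/scene3.png

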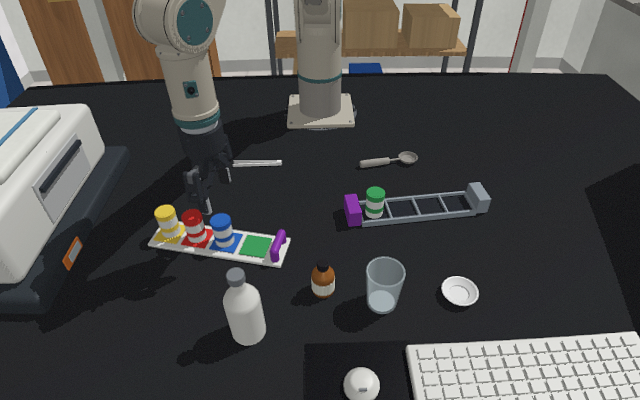

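Scene view: green stands upright in compartment 1 at (375,203). Wrist view: the blue cap is at (316,232), against a prediction of (316,231). Grasping blue.

>>> {"name": "move_arm", "arguments": {"plan": [[[-0.2,0.1,3],[0,0,0],1],[[-0.2,0.1,5.5],[0,0,0],1],[[-0.2,0.1,7.5],[0,0,0],1],[[-0.2,0.1,9],[0,0,0],1],[[-0.2,0.1,9.7],[0,0,0],1],[[-0.2,0.1,9.7],[0,0,0],1],[[-0.2,0.1,9.7],[0,0,0],1],[[-0.2,0.1,9.7],[0,0,0],-1],[[-0.2,0.1,9.7],[0,0,0],-1],[[-0.2,0.1,9.7],[0,0,0],-1],[[-0.2,0.1,9.7],[0,0,0],-1],[[-0.2,0.1,9.7],[0,0,0],-1],[[-0.2,0.1,9.7],[0,0,0],-1]]}}

```text
time_s: 9.65
ee_pos: [580.0, -211.3, 32.0]
eef_rot: [0.785, 0.619, 0.002, 0.001]
contact_force: [-2.4, 1.4, 6.0]
finger_gap: 39.4
```

Run:
```python
from h import *
from workcell import r
s=r.state(); print(s['time_s'],s['ee_pos'],s['contact_force'],s['finger_gap'])
print(goto(s,487.8,181.9,121,.113),goto(s,487.8,181.9,26,.113))
```

```text
9.65 [ 580.02806358 -211.25350776   31.98880585] [-2.40982283  1.39853834  6.02398023] 39.445754292003755
([36.12, -18.08, -8.86], [0.004, -0.002, -0.348]) ([36.09, -18.11, 0.64], [0.004, -0.002, -0.348])
```

>>> {"name": "move_arm", "arguments": {"plan": [[[0,0,-1.5],[0,0,0],-1],[[0,0,-4.5],[0,0,0],-1],[[0,0,-8.5],[0,0,0],-1],[[1.5,-0.8,-10.5],[0,0,-0.02],-1],[[4.5,-2.3,-11],[0,0,-0.05],-1],[[8,-4,-11],[0,0,-0.08],-1],[[12,-6,-11],[0,0,-0.12],-1],[[16,-8,-11],[0,0,-0.16],-1],[[20,-10,-11],[0,0,-0.2],-1],[[24,-12,-11],[0,0,-0.24],-1],[[28,-14,-11],[0,0,-0.28],-1],[[32,-16,-11],[0,0,-0.32],-1],[[34.8,-17.4,-11],[0,0,-0.348],-1],[[36.1,-18.1,-10],[0,0,-0.348],-1],[[36.1,-18.1,-9],[0,0,-0.348],-1],[[36.1,-18.1,-9],[0,0,-0.348],-1],[[36.1,-18.1,-9],[0,0,-0.348],-1]]}}

```text
time_s: 11.35
ee_pos: [488.0, 179.0, 122.0]
eef_rot: [0.667, 0.745, 0.001, 0.001]
contact_force: [0.0, -0.7, -0.7]
finger_gap: 39.7
```

Run:
```python
from h import *
from workcell import r
s=r.state(); print(s['time_s'],s['ee_pos'],s['contact_force'],s['finger_gap'])
print(goto(s,487.8,181.9,26,.113))
```

```text
11.35 [488.0056061  179.00023811 122.02318994] [ 0.01918278 -0.73762698 -0.67081519] 39.74458266592363
([0.29, -0.03, 9.6], [0.004, 0.0, -0.004])
```

>>> {"name": "move_arm", "arguments": {"plan": [[[0.3,0,3],[0,0,0],-1],[[0.3,0,6],[0,0,0],-1],[[0.3,0,7.8],[0,0,0],-1],[[0.3,0,8.8],[0,0,0],-1],[[0.3,0,9.3],[0,0,0],-1],[[0.3,0,9.6],[0,0,0],-1],[[0.3,0,9.6],[0,0,0],-1],[[0.3,0,9.6],[0,0,0],-1]]}}

```text
time_s: 12.15
ee_pos: [488.6, 182.1, 26.7]
eef_rot: [0.667, 0.745, 0.002, 0.002]
contact_force: [-0.1, -0.7, -0.6]
finger_gap: 39.3
```

>>> {"name": "move_arm", "arguments": {"plan": [[[0,0,0],[0,0,0],1],[[0,0,0],[0,0,0],1],[[0,0,0],[0,0,0],1],[[0,0,0],[0,0,0],1],[[0,0,0],[0,0,0],1],[[0,0,-1.5],[0,0,0],1],[[0,0,-5],[0,0,0],1],[[0,0,-9],[0,0,0],1],[[0,0,-10],[0,0,0],1],[[0,0,-10],[0,0,0],1]]}}

```text
time_s: 13.15
ee_pos: [489.1, 182.6, 128.3]
eef_rot: [0.667, 0.745, 0.004, 0.002]
contact_force: [-0.2, 1.3, -0.4]
finger_gap: 85.3
```

Run:
```python
from h import *
from workcell import r
s=r.state(); print(s['time_s'],s['ee_pos'],s['contact_force'],s['finger_gap'])
print(goto(s,564.1,-273.7,130,-.237),goto(s,564.1,-273.7,31,-.237))
```

```text
13.15 [489.13885576 182.56314871 128.28481409] [-0.16873006  1.26952892 -0.36260197] 85.32879713951421
([-46.17, 2.46, -0.2], [0.008, -0.003, 0.347]) ([-46.18, 2.37, 9.7], [0.008, -0.003, 0.347])
```

>>> {"name": "move_arm", "arguments": {"plan": [[[-1.5,0.1,0],[0,0,0.01],1],[[-4.5,0.2,0],[0,0,0.03],1],[[-8.5,0.4,0],[0,0,0.06],1],[[-12.5,0.7,0],[0,0,0.09],1],[[-16.5,0.9,0],[0,0,0.12],1],[[-20.5,1.1,0],[0,0,0.15],1],[[-24.5,1.3,0],[0,0,0.18],1],[[-28.5,1.5,0],[0,0,0.21],1],[[-32.5,1.7,0],[0,0,0.24],1],[[-36.5,1.9,0],[0,0,0.27],1],[[-40.5,2.1,0],[0,0,0.3],1],[[-43.5,2.3,0],[0,0,0.33],1],[[-45.5,2.4,0],[0.008,-0.003,0.347],1],[[-46.2,2.4,0],[0.008,-0.003,0.347],1],[[-46.2,2.4,0],[0.008,-0.003,0.347],1],[[-46.2,2.4,0],[0.008,-0.003,0.347],1]]}}

```text
time_s: 14.75
ee_pos: [562.7, -272.6, 126.9]
eef_rot: [0.786, 0.619, -0.0, -0.001]
contact_force: [-0.6, 0.0, 0.4]
finger_gap: 85.5
```

Run:
```python
from h import *
from workcell import r
s=r.state(); print(s['time_s'],s['ee_pos'],s['finger_gap'])
print(goto(s,564.1,-273.7,31,-.237))
for n in ('scene','wrist'):
    d=r.snapshot(n); cv2.imwrite(f"pics/{n}4.png",d['frame'][:,:,::-1])
for n,x,y in (('red',564.1,-273.7),('yellow',548.2,-334.6)): print(n,proj(None,[[x,y,74]],d)[0].round(1))
```

```text
14.75 [ 562.7396568  -272.57764508  126.90209256] 85.50504086761671
([-0.09, 0.18, 9.59], [-0.002, -0.001, 0.0])
red [317.3 230.2]
yellow [315.3 312.6]
```

View pics/wrist4.png

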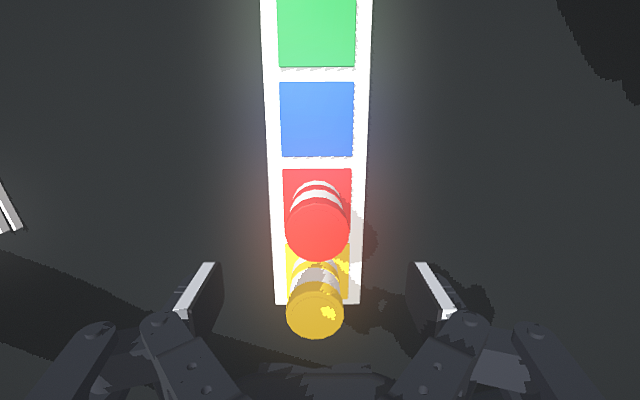

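View pics/scene4.png

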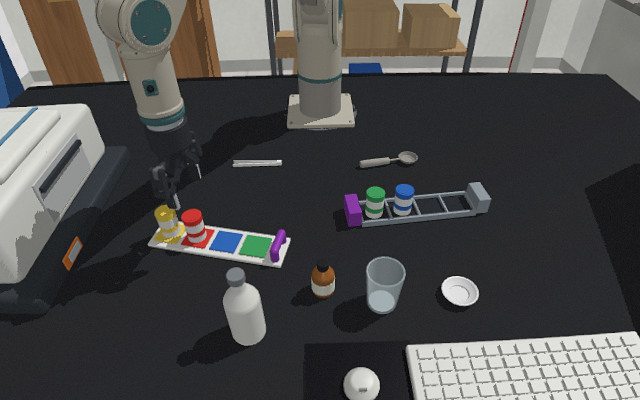

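Green (375,203) and blue (404,200) stand upright in compartments 1 and 2. The red cap is at (317,231) and yellow at (315,313), both as predicted. Grasping red.

>>> {"name": "move_arm", "arguments": {"plan": [[[-0.1,0.2,3],[0,0,0],1],[[-0.1,0.2,5.5],[0,0,0],1],[[-0.1,0.2,7.5],[0,0,0],1],[[-0.1,0.2,9],[0,0,0],1],[[-0.1,0.2,9.6],[0,0,0],1],[[-0.1,0.2,9.6],[0,0,0],1],[[-0.1,0.2,9.6],[0,0,0],1],[[-0.1,0.2,9.6],[0,0,0],-1],[[-0.1,0.2,9.6],[0,0,0],-1],[[-0.1,0.2,9.6],[0,0,0],-1],[[-0.1,0.2,9.6],[0,0,0],-1],[[-0.1,0.2,9.6],[0,0,0],-1],[[-0.1,0.2,9.6],[0,0,0],-1]]}}

```text
time_s: 16.15
ee_pos: [564.9, -273.5, 32.1]
eef_rot: [0.785, 0.619, 0.0, -0.001]
contact_force: [-2.7, 0.3, 5.2]
finger_gap: 39.3
```

Run:
```python
from h import *
from workcell import r
s=r.state(); print(s['time_s'],s['ee_pos'],s['contact_force'],s['finger_gap'])
print(goto(s,480.4,247.4,121,.113),goto(s,480.4,247.4,26,.113))
```

```text
16.15 [ 564.90554948 -273.46839078   32.14010488] [-2.66501628  0.25801181  5.24223367] 39.31482224526725
([48.69, -20.38, -8.81], [-0.001, -0.001, -0.349]) ([48.68, -20.37, 0.69], [-0.001, -0.001, -0.349])
```

>>> {"name": "move_arm", "arguments": {"plan": [[[0,0,-1.5],[0,0,0],-1],[[0,0,-4.5],[0,0,0],-1],[[0,0,-8.5],[0,0,0],-1],[[1.5,-0.6,-11],[0,0,-0.01],-1],[[4.5,-1.9,-11.5],[0,0,-0.03],-1],[[8.5,-3.6,-11.5],[0,0,-0.06],-1],[[12.5,-5.2,-11.5],[0,0,-0.09],-1],[[16.5,-6.9,-11.5],[0,0,-0.12],-1],[[20.5,-8.6,-11.5],[0,0,-0.15],-1],[[24.5,-10.3,-11.5],[0,0,-0.18],-1],[[28.5,-11.9,-11.5],[0,0,-0.21],-1],[[32.5,-13.6,-11.5],[0,0,-0.24],-1],[[36.5,-15.3,-11.5],[0,0,-0.27],-1],[[40.5,-17,-11.5],[0,0,-0.3],-1],[[44.5,-18.6,-11.5],[0,0,-0.33],-1],[[47.2,-19.8,-11.5],[0,0,-0.349],-1],[[48.7,-20.4,-10.5],[0,0,-0.349],-1],[[48.7,-20.4,-9],[0,0,-0.349],-1],[[48.7,-20.4,-9],[0,0,-0.349],-1],[[48.7,-20.4,-9],[0,0,-0.349],-1]]}}

```text
time_s: 18.15
ee_pos: [480.5, 246.0, 122.8]
eef_rot: [0.667, 0.745, -0.0, -0.0]
contact_force: [-0.3, -0.7, -0.2]
finger_gap: 39.7
```

Run:
```python
from h import *
from workcell import r
s=r.state(); print(s['time_s'],s['ee_pos'],s['contact_force'],s['finger_gap'])
print(goto(s,480.4,247.4,26,.113))
```

```text
18.15 [480.52071267 245.95515788 122.84264181] [-0.28129125 -0.66130089 -0.1693732 ] 39.73849720121514
([0.14, 0.01, 9.68], [-0.001, -0.0, -0.002])
```

>>> {"name": "move_arm", "arguments": {"plan": [[[0.1,0,3],[0,0,0],-1],[[0.1,0,6],[0,0,0],-1],[[0.1,0,7.8],[0,0,0],-1],[[0.1,0,8.8],[0,0,0],-1],[[0.1,0,9.3],[0,0,0],-1],[[0.1,0,9.7],[0,0,0],-1],[[0.1,0,9.7],[0,0,0],-1],[[0.1,0,9.7],[0,0,0],-1]]}}

```text
time_s: 18.95
ee_pos: [480.9, 247.1, 26.6]
eef_rot: [0.667, 0.745, 0.0, -0.0]
contact_force: [-0.1, 0.4, -1.6]
finger_gap: 39.4
```

>>> {"name": "move_arm", "arguments": {"plan": [[[0,0,0],[0,0,0],1],[[0,0,0],[0,0,0],1],[[0,0,0],[0,0,0],1],[[0,0,0],[0,0,0],1],[[0,0,0],[0,0,0],1],[[0,0,-1.5],[0,0,0],1],[[0,0,-5],[0,0,0],1],[[0,0,-9],[0,0,0],1],[[0,0,-10],[0,0,0],1],[[0,0,-10],[0,0,0],1]]}}

```text
time_s: 19.95
ee_pos: [481.8, 247.7, 128.2]
eef_rot: [0.667, 0.745, 0.002, 0.0]
contact_force: [-0.4, -0.1, -0.4]
finger_gap: 85.3
```

Run:
```python
from h import *
from workcell import r
s=r.state(); print(s['time_s'],s['ee_pos'],s['contact_force'],s['finger_gap'],s['q'].round(2))
print(goto(s,548.2,-334.6,130,-.237),goto(s,548.2,-334.6,31,-.237))
```

```text
19.95 [481.84262968 247.70383954 128.16532887] [-0.38023714 -0.11872896 -0.40114695] 85.31040940465036 [-0.75  0.66  0.35  1.94 -0.37  0.61 -0.05]
([-58.61, 0.13, -0.31], [0.003, -0.003, 0.348]) ([-58.63, 0.09, 9.59], [0.003, -0.003, 0.348])
```

>>> {"name": "move_arm", "arguments": {"plan": [[[-1.5,0,0],[0,0,0.01],1],[[-4.5,0,0],[0,0,0.03],1],[[-8.5,0,0],[0,0,0.05],1],[[-12.5,0,0],[0,0,0.07],1],[[-16.5,0,0],[0,0,0.09],1],[[-20.5,0,0],[0,0,0.12],1],[[-24.5,0,0],[0,0,0.14],1],[[-28.5,0,0],[0,0,0.17],1],[[-32.5,0,0],[0,0,0.19],1],[[-36.5,0,0],[0,0,0.21],1],[[-40.5,0,0],[0,0,0.24],1],[[-44.5,0,0],[0,0,0.26],1],[[-48.5,0,0],[0,0,0.29],1],[[-52.5,0,0],[0,0,0.31],1],[[-55.5,0,0],[0,0,0.33],1],[[-57.8,0.1,0],[0,0,0.348],1],[[-58.6,0.1,0],[0.003,-0.003,0.348],1],[[-58.6,0.1,0],[0.003,-0.003,0.348],1],[[-58.6,0.1,0],[0.003,-0.003,0.348],1]]}}

```text
time_s: 21.85
ee_pos: [547.3, -332.7, 125.7]
eef_rot: [0.785, 0.619, 0.0, -0.001]
contact_force: [0.4, -0.1, 0.5]
finger_gap: 85.4
```

Run:
```python
from h import *
from workcell import r
s=r.state(); print(s['time_s'],s['ee_pos'],s['finger_gap'])
print(goto(s,548.2,-334.6,31,-.237))
for n in ('scene','wrist'):
    d=r.snapshot(n); cv2.imwrite(f"pics/{n}5.png",d['frame'][:,:,::-1])
for n,x,y in (('yellow',548.2,-334.6),): print(n,proj(None,[[x,y,74]],d)[0].round(1))
```

```text
21.85 [ 547.26479462 -332.74417763  125.73755912] 85.3928789399647
([-0.18, 0.15, 9.47], [-0.002, -0.002, 0.001])
yellow [316.8 232.1]
```

View pics/wrist5.png

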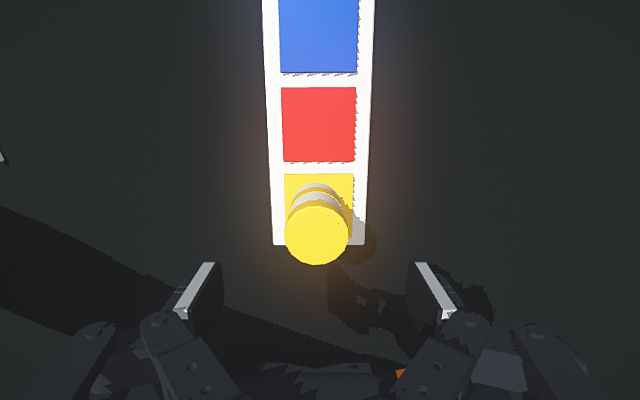

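View pics/scene5.png

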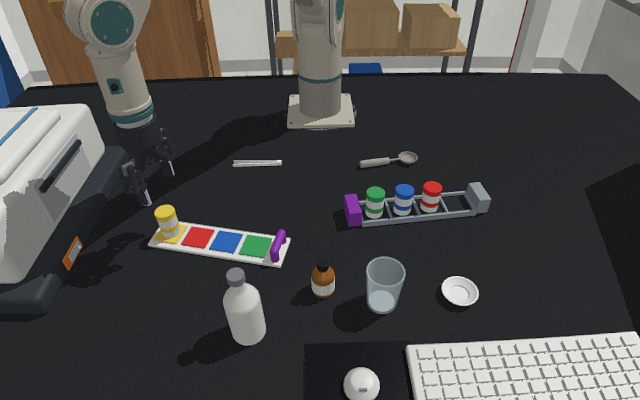

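Run:
```python
from h import *
for z in (0,30):
  for px in ((128,150),(75,262),(45,300)):
    f=lambda p:proj('scene',[[p[0],p[1],z]])[0]-px
    print(z,px,least_squares(f,[550,-400]).x.round(0))
```

```text
0 (128, 150) [ 194. -560.]
0 (75, 262) [ 622. -533.]
0 (45, 300) [ 721. -555.]
30 (128, 150) [ 240. -534.]
30 (75, 262) [ 648. -509.]
30 (45, 300) [ 743. -529.]
```

Three pots stand in order in the rack: green (375,203), blue (404,200) and red (431,197). The printer is more than 130 mm clear of the gripper. The yellow cap is at (317,234), against a prediction of (317,232). Grasping yellow.

>>> {"name": "move_arm", "arguments": {"plan": [[[-0.2,0.15,3],[0,0,0],1],[[-0.2,0.15,5.5],[0,0,0],1],[[-0.2,0.15,7.5],[0,0,0],1],[[-0.2,0.15,9],[0,0,0],1],[[-0.2,0.15,9.5],[0,0,0],1],[[-0.2,0.15,9.5],[0,0,0],1],[[-0.2,0.15,9.5],[0,0,0],1],[[-0.2,0.15,9.5],[0,0,0],-1],[[-0.2,0.15,9.5],[0,0,0],-1],[[-0.2,0.15,9.5],[0,0,0],-1],[[-0.2,0.15,9.5],[0,0,0],-1],[[-0.2,0.15,9.5],[0,0,0],-1],[[-0.2,0.15,9.5],[0,0,0],-1]]}}

```text
time_s: 23.25
ee_pos: [548.7, -334.6, 32.0]
eef_rot: [0.785, 0.619, 0.0, -0.001]
contact_force: [-1.3, 1.4, 6.4]
finger_gap: 39.4
```

Run:
```python
from h import *
from workcell import r
s=r.state(); print(s['time_s'],s['ee_pos'],s['contact_force'],s['finger_gap'])
print(goto(s,473,313,121,.113),goto(s,473,313,26,.113))
```

```text
23.25 [ 548.74564942 -334.63722231   32.02779742] [-1.29529735  1.40211328  6.41509769] 39.3632625014386
([61.24, -22.44, -8.78], [-0.0, -0.002, -0.348]) ([61.22, -22.43, 0.72], [-0.0, -0.002, -0.348])
```

>>> {"name": "move_arm", "arguments": {"plan": [[[0,0,-1.5],[0,0,0],-1],[[0,0,-4.5],[0,0,0],-1],[[0,0,-8.5],[0,0,0],-1],[[1.8,-0.7,-11],[0,0,-0.01],-1],[[5.5,-2,-11.5],[0,0,-0.03],-1],[[9.5,-3.5,-11.5],[0,0,-0.05],-1],[[13.6,-5,-11.5],[0,0,-0.08],-1],[[17.7,-6.5,-11.5],[0,0,-0.1],-1],[[21.8,-8,-11.5],[0,0,-0.12],-1],[[25.9,-9.5,-11.5],[0,0,-0.15],-1],[[30,-11,-11.5],[0,0,-0.17],-1],[[34.1,-12.5,-11.5],[0,0,-0.19],-1],[[38.2,-14,-11.5],[0,0,-0.22],-1],[[42.3,-15.5,-11.5],[0,0,-0.24],-1],[[46.4,-17,-11.5],[0,0,-0.27],-1],[[50.5,-18.5,-11.5],[0,0,-0.29],-1],[[54.6,-20,-11.5],[0,0,-0.31],-1],[[58,-21.3,-11.5],[0,0,-0.33],-1],[[60.3,-22.1,-11],[0,0,-0.348],-1],[[61.2,-22.4,-10],[0,0,-0.348],-1]]}}

```text
time_s: 25.25
ee_pos: [473.0, 316.6, 134.1]
eef_rot: [0.664, 0.748, 0.002, -0.001]
contact_force: [-0.7, -0.3, -1.5]
finger_gap: 39.5
```

>>> {"name": "move_arm", "arguments": {"plan": [[[0,0,0.5],[0,0,0],-1],[[0,0,0.5],[0,0,0],-1],[[0,0,0.5],[0,0,0],-1]]}}

```text
time_s: 25.55
ee_pos: [473.6, 314.5, 129.2]
eef_rot: [0.665, 0.747, 0.002, -0.001]
contact_force: [-0.4, 0.2, -0.4]
finger_gap: 39.7
```

Run:
```python
from h import *
from workcell import r
s=r.state(); print(s['time_s'],s['ee_pos'],s['contact_force'],s['finger_gap'])
print(goto(s,473,313,26,.113))
```

```text
25.55 [473.63103882 314.4836373  129.15759663] [-0.42325247  0.15943727 -0.37231128] 39.669171447523524
([-0.18, -0.1, 10.31], [0.002, -0.004, 0.002])
```

>>> {"name": "move_arm", "arguments": {"plan": [[[-0.2,-0.1,3],[0,0,0],-1],[[-0.2,-0.1,6],[0,0,0],-1],[[-0.2,-0.1,8.2],[0,0,0],-1],[[-0.2,-0.1,9.4],[0,0,0],-1],[[-0.2,-0.1,10],[0,0,0],-1],[[-0.2,-0.1,10.3],[0,0,0],-1],[[-0.2,-0.1,10.3],[0,0,0],-1],[[-0.2,-0.1,10.3],[0,0,0],-1]]}}

```text
time_s: 26.35
ee_pos: [473.7, 313.0, 27.0]
eef_rot: [0.665, 0.747, 0.003, -0.0]
contact_force: [0.3, 1.4, -1.8]
finger_gap: 39.6
```

>>> {"name": "move_arm", "arguments": {"plan": [[[0,0,0],[0,0,0],1],[[0,0,0],[0,0,0],1],[[0,0,0],[0,0,0],1],[[0,0,0],[0,0,0],1],[[0,0,0],[0,0,0],1],[[0,0,-1.5],[0,0,0],1],[[0,0,-5],[0,0,0],1],[[0,0,-9],[0,0,0],1],[[0,0,-13],[0,0,0],1],[[0,0,-17],[0,0,0],1],[[0,0,-18],[0,0,0],1],[[0,0,-18],[0,0,0],1],[[0,0,-18],[0,0,0],1]]}}

```text
time_s: 27.65
ee_pos: [472.3, 312.0, 206.5]
eef_rot: [0.665, 0.747, 0.002, -0.001]
contact_force: [0.1, 0.2, 0.7]
finger_gap: 85.3
```

Run:
```python
from h import *
from workcell import r
s=r.state(); print(s['time_s'],s['ee_pos'],s['contact_force'],s['finger_gap'])
for n in ('scene','side'):
    d=r.snapshot(n); a=d['frame'][:,:,::-1].copy()
    a=a[165:245,330:510] if n=='scene' else a[90:220,215:345]
    cv2.imwrite(f"pics/{n}6.png",cv2.resize(a,None,fx=4.4,fy=4.4,interpolation=cv2.INTER_CUBIC))
    for x,y in ((495.2,116.3),(487.8,181.9),(480.4,247.4),(473,313)): 
        q=proj(n,[[x,y,68]])[0]; print(n,((q-([330,165] if n=='scene' else [215,90]))*4.4).round(0))
```

```text
27.65 [472.27419023 312.00496821 206.49334691] [0.06159333 0.20781219 0.69298571] 85.33265156094568
scene [203. 117.]
scene [331. 105.]
scene [456.  93.]
scene [578.  81.]
side [317. 333.]
side [269. 269.]
side [225. 211.]
side [185. 156.]
```

View pics/scene6.png

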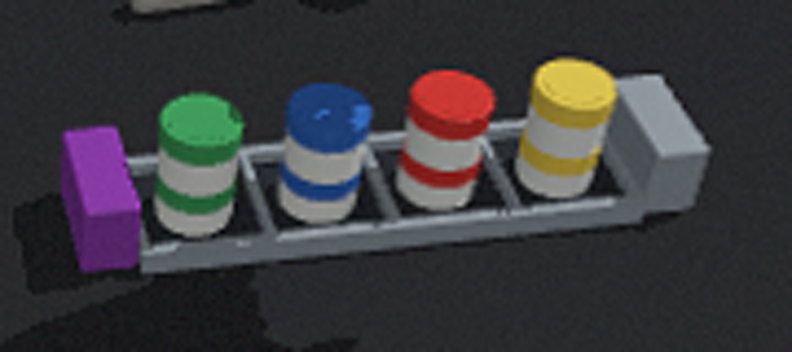

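View pics/side6.png

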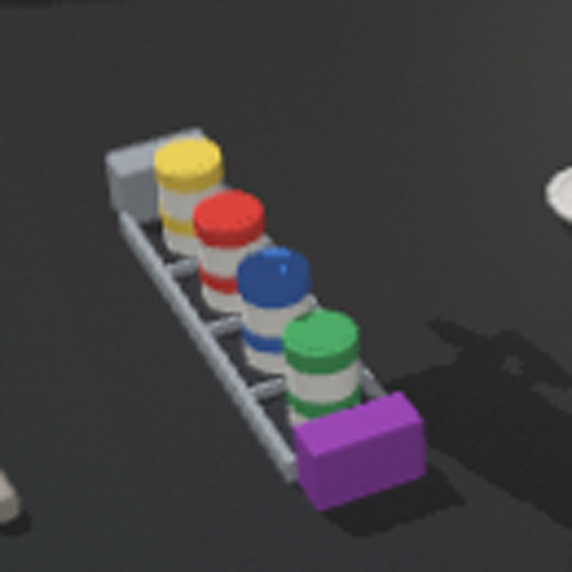

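Green, blue, red and yellow stand upright in compartments 1 to 4, counted from the purple block. In the enlarged crops (4.4×) the cap tops fall within about 5 crop pixels (roughly 1 camera pixel) of where caps of pots on the floor should be. In the scene crop, for example, green is at (200,118), against an expected (203,117). The gripper is clear.

Run:
```python
from workcell import r
print(r.sign_off()); print(r.state()['time_s'])
```

```text
the job is handed in; nothing more can be done
None
the job is handed in; nothing more can be done
```

All four pots are in the rack in the order asked: green, blue, red and yellow, counted from the purple block, matching the tray order from its purple handle. I moved each pot with one straight-down grip across the row, set it down in its compartment and released it; nothing tipped.

- **Final check:** scene and side pictures taken just before hand-in show every pot upright. Each cap top is within about 1 camera pixel (2 mm) of where a pot standing on the compartment floor should be. The open gripper was about 180 mm above its release height and touching nothing.
- **Limits:** the job was handed in at about 27.8 s of the 99 s allowed. The wrist force was never above about 7 N at the end of a move; I did not log peaks during moves.
- **Disagreements:** none failed. The only difference was that individual pots stood up to about 3 mm off the fitted row, so I gripped each at its own measured position. I took no picture after hand-in, because the interface is closed then.

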